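Run the tube mixer at its third speed notch

TASK

First switch on the tube mixer's isolator: turn the grey bar handle on its box clockwise until it clicks over fully to its on stop. Then press the mixer's sprung paddle lever down past its first two notches to the third, and keep pressing it there: it springs back when let go, so finish still holding it down. Leave the paddle alone until the power is on, do not turn the round knob on the other box, and leave everything else on the bench where it stands.

Things in the scene. Friction and masses are not known exactly. Their poses are not given: they have to be found in the camera images.
- isolator_grip (a point): Grip point of the mixer's isolator handle: an upright grey bar 70 long, 14 thick, 32 mm tall, turning on a vertical axis above a black disc. The point is on that axis, 10 mm below the bar's top, 22 mm above the disc, 90 mm above the bench. Turns with the handle: x along the bar, y across its 14 mm (pinch along y), z up.
- isolator (a joint): Handle angle (rad): 0 = off stop, 1.05 (60 degrees) = on stop, growing clockwise seen from above. Click detents: it snaps to the nearer stop (half-way 0.525), takes about 0.15 N m, stays there when let go.
- mixer: The tube mixer: fixed white box 180 x 180 x 85 mm tall, origin under its centre, x to its back. Its lever's paddle is at the front (-x); 45 mm behind the centre a rubber head carries a red-capped tube, up to 212 mm high. It stands in a row of three with the two isolator boxes, in any order.
- isolator_box: Fixed grey box 90 x 90 x 60 mm tall under the bar handle, origin under its centre on the handle's axis; on it a black disc 60 mm across, 8 mm thick.
- other_knob_grip (a point): Middle of the round knob (42 mm diameter, 32 mm tall) on the other, otherwise equal, grey box: belongs to another machine, not to be turned. 90 mm above the bench, on its axis.
- other_knob (a joint): Angle of the round knob (rad), 0 = as found; leave it.
- dial_axis (a point): Middle of the level axle of the mixer's dial lever, 118 mm above the bench, between grey cheeks (29 mm to each side, up to 138 mm high; drum up to 150 mm). Fixed to the mixer: x points away from the paddle to the mixer's back, y along the axle, z up.
- dial_pad (a point): Middle of the upper face of the lever's grey paddle, 36 long x 52 wide x 12 mm thick, over the mixer's front: 88 mm from the axle (towards the axis point's -x when level), 6 mm above the paddle's mid plane. Moves with it. At rest the paddle rises 0.40 rad above level; at the third notch it dips 0.35 rad, about 65 mm lower. Push it down from above with closed fingers.
- dial (a joint): Lever angle (rad): 0 = at rest (up), growing as the paddle is pressed down. Notches at 0.25, 0.50 and 0.75 (the third), end stop at 0.85. The spring always returns it when let go; pushing through the notches takes about 2 to 7 N at the paddle, holding at the third about 5 N.
- tube_rack: Blue rack 90 x 200 x 55 mm full of red-capped tubes (89 mm high); bystander, leave it where it stands. Origin at the centre of its underside, z up.
- empty_rack: Empty orange tube rack 90 x 200 x 55 mm; bystander, leave it where it stands. Origin at the centre of its underside, z up.
- reagent: Reagent bottle, 60 mm diameter, 120 mm tall; bystander, leave it where it stands. Origin at the centre of its underside, z up.
- dish: Flat clear dish, 64 mm diameter, 17 mm tall; bystander, leave it where it stands. Origin at the centre of its underside, z up.
- tip_box: Closed box 50 x 75 x 45 mm tall; bystander, leave it where it stands. Origin at the centre of its underside, z up.
- beaker: Glass beaker, 70 mm diameter, 85 mm tall; bystander, leave it where it stands. Origin at the centre of its underside, z up.
- jar: Jar, 56 mm diameter, 70 mm tall; bystander, leave it where it stands. Origin at the centre of its underside, z up.

How it is judged:
By the outcome, as a careful person would: the job done as asked, in the order asked, and still so for the second after the job is handed in, while the arm keeps its last pose, push and grip.
It also fails if it takes over 51 s, if anything falls off the work surface, if the arm or the gripper's body presses on something with over 40 N, if the wrist force passes 120 N, or if a joint passes its speed limit or range.

ROBOT

A 7-joint arm with a two-finger parallel gripper is mounted at the origin on the work surface. World frame = base frame: x ahead of the robot, y to its left, z up, the work surface at z = 0. Lengths are in m, angles in rad, forces in N, time in s.
With the tool pointing down it reaches from about 0.35 to 0.9 m from the base axis. Payload 8.1 kg.
Tool frame: the origin (TCP) lies midway between the tips of the shut fingers; the grasp point (between the pads) lies arm.hold_point_z behind it (arm.hold_point_z is the distance from the TCP to the grasp point, in m); z points along the fingers, x is the direction in which the jaws open and shut, and the axes are right-handed (so a half turn about z gives the same grasp; the last joint's range is limited). The gripper opens to 92 mm and grips with 3 to 60 N. Pads are 19 mm wide; open, the fingers measure 130 mm over their backs; the gripper's body (75 mm by 190 mm) begins 47 mm behind the grasp point.
Start: joints at [-1.379, 0.434, 0.025, 1.573, -0.012, 1.134, -0.075], TCP at [0.182, 0.598, 0.227] pointing down, gripper open.
Joint ranges: [-2.62, 2.62], [-0.44, 2.09], [-1.27, 1.32], [0.08, 2.57], [-1.32, 4.46], [0.12, 2], [-2.74, 2.74]. Speed limits (rad/s): [2.22, 2.22, 3.01, 3.01, 3.14, 3.14, 3.14].

INTERFACE

Orientations are given as a rotation vector (axis times angle).
In Python, from cell import arm gives the robot as it stands.
- The arm moves only by the shell command python3 -m pendant 'ROWS' [FORCE]. ROWS is JSON, a list of rows, each an object with "dp": the shift along the tool's x, y, z in m, a list of three; "rotation": the turn, a rotation vector about the tool's x, y, z in rad, a list of three; "fingers": the closure, from -1 (fully open) to 1 (shut). In form: [{"dp": [x, y, z], "rotation": [rx, ry, rz], "fingers": fingers}, ...]. A call has 1 to 20 rows; each row is the pose to reach, as a shift and turn from the pose measured when the call began, along the tool's axes at that moment; what a row does not reach only later rows make up. A row lasts 1/8 s, in which the tool goes at most 62.5 mm and 10.7 degrees, less where a joint would pass 70% of its speed; a pose out of reach is approached as far as the arm can. A call with a gripper value outside its range is refused whole. The fingers move at their own pace and stop on an object; FORCE is the grip in N (left out, the last holds). Time passes only in rows, so rows that repeat a pose let the fingers close. It gives the time, the measured TCP pose, the force and the opening at its end, in the units of the state.
- arm.observe(): the state, without advancing time (a new reading comes with each control period).
- arm.get_image(name): name is "side" or "top"; returns the picture (420x560x3 uint8, blue, green, red); there is no depth.
- arm.camera_params(name): a dict with "camera_matrix" (3x3 intrinsics, pixels), "rvec" (rotation vector, rad) and "tvec" (3), from world to camera coordinates, as OpenCV has them. Camera axes: x right, y down, z forward; pixel columns grow to the right and rows downward; lengths in m; the calibration is good to about 2 mm. A picture is of the moment at which its call begins. camera_params takes no time and is no camera call.
- arm.sign_off(): hands the job in, once; it reports no verdict.
The state is a dict: "clock": time; "joints": joint angles; "dq": joint speeds; "joint_efforts": joint torques, N m; "position": TCP position; "ee_rot": TCP orientation; "force": force on the tool from outside, world axes, zero at the start; "ft_torque": the same for the moment, N m; "width": opening from 0.0 (shut) to 1.0 (fully open).
Only numpy, scipy, OpenCV 4.12 (cv2) and the standard library are available. Lean on these libraries where they do the work, as an engineer would, in place of code of your own. Each camera call takes 0.05 s, during which the arm holds its last target.

## Working session

There is one attempt and no reset: what is moved stays moved. The work goes in short steps, Python scripts to look and compute and a shell command to move; the robot and the scene stay as the last step left them, time stands still between calls to the robot, and variables do not carry over. Pictures are saved under pics/ and viewed, and the job is handed in when it is done.

```bash
ls; mkdir -p pics; python3 - <<'E'
from cell import arm
import cv2
s=arm.observe()
for k,v in s.items(): print(k,v)
print(arm.hold_point_z)
for n in ("top","side"):
    cv2.imwrite(f"pics/{n}0.png",arm.get_image(n)); p=arm.camera_params(n); print(n,p)
E
```

```text
pics
clock 0.0
joints [-1.3785931   0.43523914  0.02496514  1.57406007 -0.01161187  1.13398218
 -0.075098  ]
dq [-1.44514945e-03 -1.36171569e-03 -7.74641850e-04  1.28568140e-03
  6.79660739e-05 -6.14840452e-04 -1.17893882e-03]
joint_efforts [-1.10800152e-04 -6.67864966e+01  9.84363891e-01 -3.14443731e+01
 -6.06932212e-02  4.31277906e-02  1.77703851e-04]
position [0.18149777 0.59755656 0.22594915]
ee_rot [ 2.52285460e+00  1.87040347e+00 -1.82191626e-03]
force [ 0.15434357  0.35121626 -0.43347923]
ft_torque [-0.00952863  0.03108083 -0.00344429]
width 1.0047605241127258
0.0188
top {'camera_matrix': array([[390.47225656,   0.        , 275.80903991],
       [  0.        , 390.47225656, 211.77240223],
       [  0.        ,   0.        ,   1.        ]]), 'rvec': array([ 2.18558192, -2.22763976,  0.05392002]), 'tvec': array([0.01288196, 0.56404629, 1.03133776])}
side {'camera_matrix': array([[455.51391154,   0.        , 274.37259379],
       [  0.        , 455.51391154, 206.98333355],
       [  0.        ,   0.        ,   1.        ]]), 'rvec': array([ 2.33796778, -0.43087196,  0.15936478]), 'tvec': array([-0.54024001,  0.24798572,  1.25046406])}
```

View pics/top0.png

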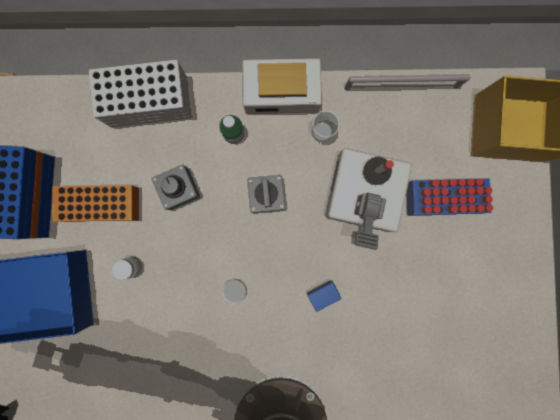

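View pics/side0.png

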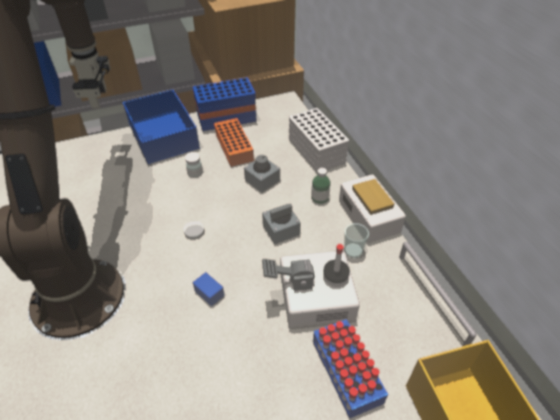

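```bash
cat > h.py <<'E'
import numpy as np, cv2
from cell import arm
from scipy.spatial.transform import Rotation as R
P={n:arm.camera_params(n) for n in ("top","side")}
def proj(n,pts):
    p=P[n]; return cv2.projectPoints(np.asarray(pts,float).reshape(-1,3),p["rvec"],p["tvec"],p["camera_matrix"],None)[0].reshape(-1,2)
def unproj(n,uv,z):
    p=P[n]; M=cv2.Rodrigues(p["rvec"])[0]; c=-M.T@p["tvec"]
    d=M.T@np.linalg.inv(p["camera_matrix"])@np.array([*uv,1.]); return c+d*(z-c[2])/d[2]
def crop(n,img,x0,y0,w,h,s,name):
    cv2.imwrite(name,cv2.resize(img[y0:y0+h,x0:x0+w],None,fx=s,fy=s,interpolation=cv2.INTER_CUBIC))
E
python3 - <<'E'
from h import *
t=cv2.imread("pics/top0.png");s=cv2.imread("pics/side0.png")
crop("top",t,230,155,75,75,8,"pics/t_iso.png")
crop("top",t,320,140,100,115,5,"pics/t_mix.png")
crop("side",s,250,190,120,140,4,"pics/s_mix.png")
print(proj("top",[[.182,.598,.227]]))
for n in P:
    M=cv2.Rodrigues(P[n]["rvec"])[0]; print(n,-M.T@P[n]["tvec"])
for uv in [(266,191)]: print(unproj("top",uv,.1))
for uv in [(340,150),(408,162),(395,230),(329,215)]: print(unproj("top",uv,.085))
E
```

```text
[[ -8.45198478 398.27285807]]
top [0.52382765 0.01296552 1.05233466]
side [ 0.27288014 -0.84258679  1.06423704]
[0.61201471 0.02606196 0.1       ]
[ 0.71273079 -0.16044539  0.085     ]
[ 0.67958068 -0.3299205   0.085     ]
[ 0.51046567 -0.29203868  0.085     ]
[ 0.55081216 -0.12893738  0.085     ]
```

View pics/t_iso.png

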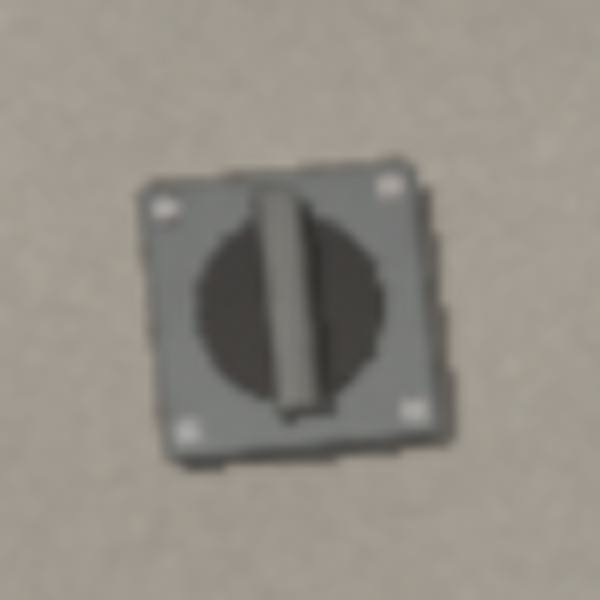

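View pics/t_mix.png

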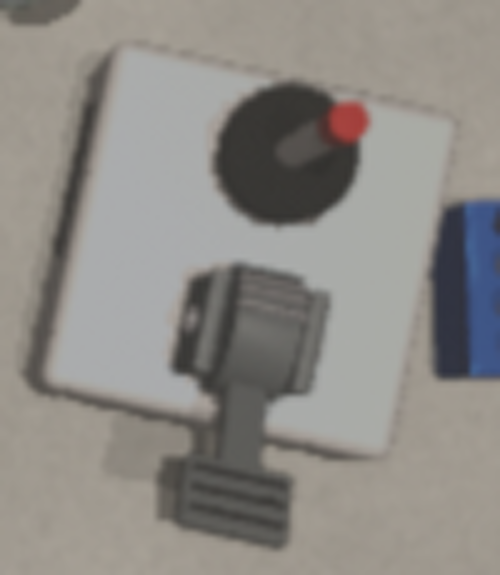

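View pics/s_mix.png

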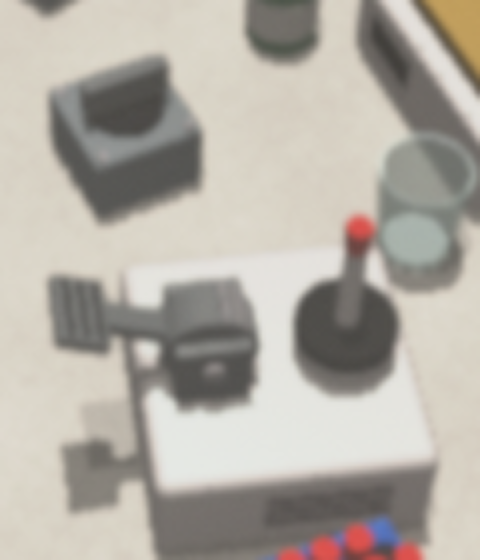

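```bash
python3 - <<'E'
from h import *
def c(x,y,s,x0,y0): return ((x+.5)/s-.5+x0,(y+.5)/s-.5+y0)
a=unproj("top",c(279,190,8,230,155),.1);b=unproj("top",c(300,410,8,230,155),.1)
print("bar",a,b,np.linalg.norm(a-b),(a+b)/2, np.arctan2(*(a-b)[1::-1]))
q=np.array([unproj("top",c(*p,8,230,155),.06) for p in [(140,185),(412,158),(440,430),(178,465)]]);print("box",q.mean(0),q-q.mean(0))
cs=np.array([unproj("top",c(*p,5,320,140),.085) for p in [(122,42),(455,120),(385,455),(45,385)]])
print("mixer",cs.mean(0),[np.linalg.norm(cs[i]-cs[i-1]) for i in range(4)])
ux=(cs[0]+cs[1]-cs[2]-cs[3]);yaw=np.arctan2(ux[1],ux[0])
uy=(cs[0]+cs[3]-cs[1]-cs[2]);print("yaw",yaw,np.arctan2(-uy[0],uy[1]))
pt=unproj("top",c(233,503,5,320,140),.158);ps=unproj("side",c(80,314,4,250,190),.158);print("pad",pt,ps)
print("pad corners",[unproj("top",c(*p,5,320,140),.158).round(4) for p in [(185,460),(292,478),(280,548),(178,522)]])
M=R.from_euler('z',yaw).as_matrix()
for p in(pt,ps): print("in mixer",M.T@(p-cs.mean(0)))
# model overlays
t=cv2.imread("pics/top0.png");s=cv2.imread("pics/side0.png")
print(R.from_rotvec(arm.observe()["ee_rot"]).as_matrix().round(3))
E
```

```text
bar [0.64323157 0.02931704 0.1       ] [0.57570119 0.02413112 0.1       ] 0.06772920994868985 [0.60946638 0.02672408 0.1       ] 0.07664346829422142
box [0.61004207 0.02638032 0.06      ] [[ 4.06040338e-02  4.78878886e-02 -2.77555756e-17]
 [ 4.76925953e-02 -3.89937630e-02  8.32667268e-17]
 [-3.93653994e-02 -4.61825832e-02 -2.77555756e-17]
 [-4.89312298e-02  3.72884575e-02 -2.77555756e-17]]
mixer [ 0.61219904 -0.23267954  0.085     ] [np.float64(0.1759980095094379), np.float64(0.1709974167923607), np.float64(0.17135799075342686), np.float64(0.1723604333113643)]
yaw -0.24151002320153664 -0.23548495350706697
pad [ 0.48942017 -0.20213169  0.158     ] [ 0.4885127  -0.20779466  0.158     ]
pad corners [array([ 0.5095, -0.1806,  0.158 ]), array([ 0.5003, -0.2296,  0.158 ]), array([ 0.4684, -0.2231,  0.158 ]), array([ 0.4812, -0.1767,  0.158 ])]
in mixer [-0.12652167  0.00029638  0.073     ]
in mixer [-0.1260484  -0.00541928  0.073     ]
[[ 0.291  0.957 -0.   ]
 [ 0.957 -0.291 -0.001]
 [-0.001  0.    -1.   ]]
```

```bash
python3 -m pendant '[{"dp":[-0.05,0.07,0],"rotation":[0,0,-0.04],"fingers":-1},{"dp":[-0.09,0.12,0],"rotation":[0,0,-0.08],"fingers":-1},{"dp":[-0.13,0.17,0],"rotation":[0,0,-0.12],"fingers":-1},{"dp":[-0.16,0.22,0],"rotation":[0,0,-0.15],"fingers":-1},{"dp":[-0.2,0.27,0],"rotation":[0,0,-0.18],"fingers":-1},{"dp":[-0.23,0.32,0],"rotation":[0,0,-0.22],"fingers":-1},{"dp":[-0.27,0.37,0],"rotation":[0,0,-0.25],"fingers":-1},{"dp":[-0.31,0.42,0],"rotation":[0,0,-0.28],"fingers":-1},{"dp":[-0.34,0.47,0],"rotation":[0,0,-0.31],"fingers":-1},{"dp":[-0.38,0.52,0],"rotation":[0,0,-0.34],"fingers":-1},{"dp":[-0.422,0.576,0],"rotation":[0,0,-0.372],"fingers":-1},{"dp":[-0.422,0.576,0],"rotation":[0,0,-0.372],"fingers":-1},{"dp":[-0.422,0.576,0],"rotation":[0,0,-0.372],"fingers":-1},{"dp":[-0.422,0.576,0],"rotation":[0,0,-0.372],"fingers":-1},{"dp":[-0.422,0.576,0],"rotation":[0,0,-0.372],"fingers":-1},{"dp":[-0.422,0.576,0],"rotation":[0,0,-0.372],"fingers":-1}]' 30
python3 - <<'E'
from h import *
s=arm.observe();print(s["clock"],s["position"],s["joints"],s["force"]);M=R.from_rotvec(s["ee_rot"]).as_matrix();print(M.round(3))
d=np.array([.6097,.0265,.073])-s["position"];print("dp tool",M.T@d,"ang x",np.degrees(np.arctan2(M[1,0],M[0,0])))
cv2.imwrite("pics/side1.png",arm.get_image("side"))
E
```

```text
clock: 2.1
position: [0.6097, 0.0275, 0.2268]
ee_rot: [2.132, 2.307, -0.001]
force: [-0.6, -0.2, 0.1]
width: 1.002
2.1 [0.60967048 0.02754904 0.22683528] [-0.30153587  0.41231253  0.24015154  1.62462884 -0.1051375   1.11775536
  1.61494343] [-0.62708492 -0.17229779  0.05671227]
[[-0.079  0.997 -0.   ]
 [ 0.997  0.079 -0.001]
 [-0.001 -0.    -1.   ]]
dp tool [-9.00244104e-04 -1.91708247e-06  1.53836221e-01] ang x 94.51454467997468
```

View pics/side1.png

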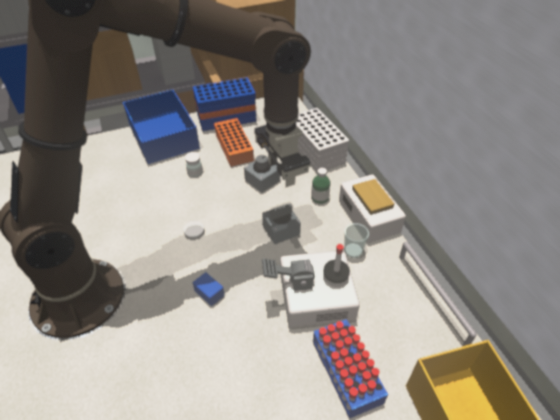

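The side view shows the gripper, jaws across the bar, at about (290,160), well above the handle at (282,215). I'll go down most of the way and check.

```bash
python3 -m pendant '[{"dp":[-0.001,0,0.04],"rotation":[0,0,0],"fingers":-1},{"dp":[-0.001,0,0.08],"rotation":[0,0,0],"fingers":-1},{"dp":[-0.001,0,0.105],"rotation":[0,0,0],"fingers":-1},{"dp":[-0.001,0,0.115],"rotation":[0,0,0],"fingers":-1},{"dp":[-0.001,0,0.115],"rotation":[0,0,0],"fingers":-1}]' 30
python3 - <<'E'
from h import *
s=arm.observe();print(s["position"],proj("side",[s["position"]]),proj("top",[s["position"]]))
i=arm.get_image("side");crop("side",i,220,120,130,110,5,"pics/side2.png")
i=arm.get_image("top");cv2.imwrite("pics/top2.png",i)
E
```

```text
clock: 2.78
position: [0.6097, 0.0264, 0.1119]
ee_rot: [2.132, 2.307, -0.002]
force: [0.1, -0.1, 0.3]
width: 1.002
[0.60974636 0.0263575  0.11187942] [[281.16142183 204.87555176]] [[265.8187914  191.48585228]]
```

View pics/side2.png

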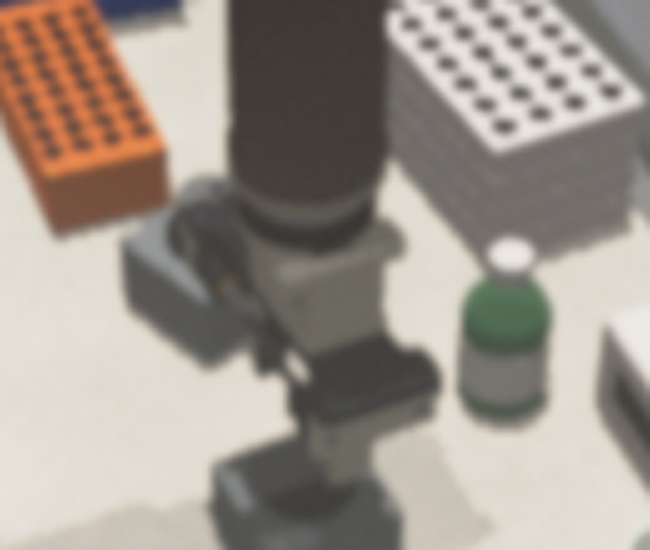

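The gripper straddles the handle, whose bar is hidden behind the near finger at about (285,208), and it's clear of the other box and the bottle. Next I go down and close.

```bash
python3 -m pendant '[{"dp":[0,0,0.02],"rotation":[0,0,0],"fingers":-1},{"dp":[0,0,0.034],"rotation":[0,0,0],"fingers":-1},{"dp":[0,0,0.038],"rotation":[0,0,0],"fingers":-1},{"dp":[0,0,0.038],"rotation":[0,0,0],"fingers":-1},{"dp":[0,0,0.038],"rotation":[0,0,0],"fingers":1},{"dp":[0,0,0.038],"rotation":[0,0,0],"fingers":1},{"dp":[0,0,0.038],"rotation":[0,0,0],"fingers":1},{"dp":[0,0,0.038],"rotation":[0,0,0],"fingers":1},{"dp":[0,0,0.038],"rotation":[0,0,0],"fingers":1},{"dp":[0,0,0.038],"rotation":[0,0,0],"fingers":1},{"dp":[0,0,0.038],"rotation":[0,0,0],"fingers":1},{"dp":[0,0,0.038],"rotation":[0,0,0],"fingers":1}]' 30
python3 -c "
from h import *
print(arm.observe())"
```

```text
clock: 4.38
position: [0.6107, 0.0263, 0.075]
ee_rot: [2.131, 2.306, 0.001]
force: [0.0, -0.2, -0.2]
width: 0.179
{'clock': 4.375, 'joints': array([-0.2695611 ,  0.57258543,  0.20185251,  1.78142085, -0.15039139,
        0.80106779,  1.65503611]), 'dq': array([-0.00078842, -0.00069462, -0.00250679, -0.0007546 , -0.00122681,
        0.00071411,  0.00012334]), 'joint_efforts': array([-5.62859532e-04, -6.91798067e+01,  4.53470796e+00, -2.46430331e+01,
        4.75439359e-02,  7.12043024e-02,  9.20708118e-06]), 'position': array([0.61067578, 0.02625433, 0.07500778]), 'ee_rot': array([2.13129763e+00, 2.30566601e+00, 6.60324378e-04]), 'force': array([ 0.00712371, -0.24834667, -0.2341385 ]), 'ft_torque': array([0.03877651, 0.04780888, 0.05498401]), 'width': 0.17935930659770524}
```

```bash
python3 -m pendant '[{"dp":[0,0,0],"rotation":[0,0,0.1],"fingers":1},{"dp":[0,0,0],"rotation":[0,0,0.2],"fingers":1},{"dp":[0,0,0],"rotation":[0,0,0.3],"fingers":1},{"dp":[0,0,0],"rotation":[0,0,0.4],"fingers":1},{"dp":[0,0,0],"rotation":[0,0,0.5],"fingers":1},{"dp":[0,0,0],"rotation":[0,0,0.6],"fingers":1},{"dp":[0,0,0],"rotation":[0,0,0.7],"fingers":1},{"dp":[0,0,0],"rotation":[0,0,0.8],"fingers":1},{"dp":[0,0,0],"rotation":[0,0,0.9],"fingers":1},{"dp":[0,0,0],"rotation":[0,0,1.0],"fingers":1},{"dp":[0,0,0],"rotation":[0,0,1.05],"fingers":1},{"dp":[0,0,0],"rotation":[0,0,1.08],"fingers":1},{"dp":[0,0,0],"rotation":[0,0,1.08],"fingers":1},{"dp":[0,0,0],"rotation":[0,0,1.08],"fingers":1}]' 30
python3 - <<'E'
from h import *
s=arm.observe();M=R.from_rotvec(s["ee_rot"]).as_matrix();print(s["position"],s["force"],s["ft_torque"],s["width"],np.degrees(np.arctan2(M[1,0],M[0,0])))
i=arm.get_image("side");crop("side",i,220,120,130,110,5,"pics/side3.png")
E
```

```text
clock: 6.12
position: [0.6101, 0.0245, 0.075]
ee_rot: [3.012, 0.881, -0.0]
force: [-2.3, -4.1, 2.7]
width: 0.151
[0.61005062 0.02449674 0.07503921] [-2.27668571 -4.12608615  2.67754511] [-1.15693103  0.4861422   0.59088321] 0.1508686587483563 32.60498590418908
```

View pics/side3.png

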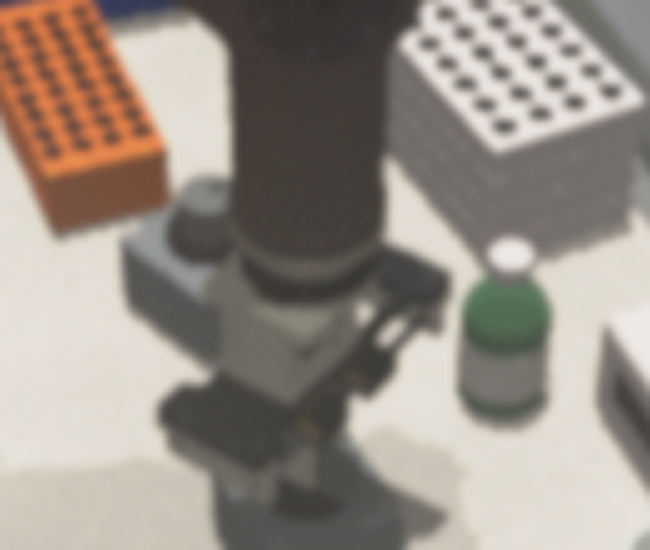

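The tool has turned about 62° and the 0.6 N m reaction shows it is against the stop. Now I release, rise, and check.

```bash
python3 -m pendant '[{"dp":[0,0,0],"rotation":[0,0,-0.02],"fingers":-1},{"dp":[0,0,0],"rotation":[0,0,-0.02],"fingers":-1},{"dp":[0,0,0],"rotation":[0,0,-0.02],"fingers":-1},{"dp":[0,0,0],"rotation":[0,0,-0.02],"fingers":-1},{"dp":[0,0,0],"rotation":[0,0,-0.02],"fingers":-1},{"dp":[0,0,0],"rotation":[0,0,-0.02],"fingers":-1},{"dp":[0,0,-0.03],"rotation":[0,0,0],"fingers":-1},{"dp":[0,0,-0.08],"rotation":[0,0,0],"fingers":-1},{"dp":[0,0,-0.13],"rotation":[0,0,0],"fingers":-1},{"dp":[0,0,-0.17],"rotation":[0,0,0],"fingers":-1},{"dp":[0,0,-0.19],"rotation":[0,0,0],"fingers":1},{"dp":[0,0,-0.19],"rotation":[0,0,0],"fingers":1},{"dp":[0,0,-0.19],"rotation":[0,0,0],"fingers":1}]' 30
python3 - <<'E'
from h import *
s=arm.observe();M=R.from_rotvec(s["ee_rot"]).as_matrix();print(s["position"],s["force"],s["width"],np.degrees(np.arctan2(M[1,0],M[0,0])))
i=arm.get_image("side");crop("side",i,220,150,140,150,4,"pics/side4.png")
# pad rest target above; mixer yaw
yaw=-.2385; ey=yaw+np.pi/2
print("tool x target",np.degrees(ey))
c=np.array([.6122,-.2327,0]);Mz=R.from_euler('z',yaw).as_matrix()
print("rest",c+Mz@[-.126,-.002,.158],"notch3",c+Mz@[-.1315,-.002,.0935])
E
```

```text
clock: 7.8
position: [0.6094, 0.0251, 0.2639]
ee_rot: [3.013, 0.881, -0.003]
force: [-0.1, 0.4, -0.3]
width: 0.721
[0.60937244 0.02514221 0.26391242] [-0.10544124  0.39870414 -0.32766597] 0.7214803103829328 32.60689647723474
tool x target 76.33495658612986
rest [ 0.48929414 -0.20487647  0.158     ] notch3 [ 0.48394982 -0.20357712  0.0935    ]
```

View pics/side4.png

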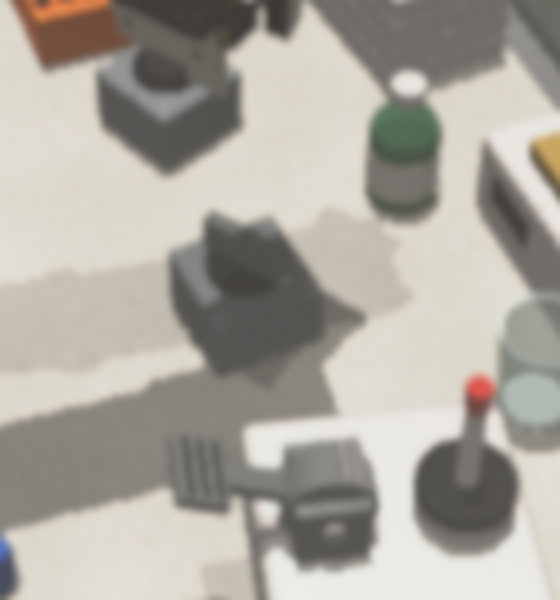

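```bash
python3 -m pendant '[{"dp":[-0.04,0.02,0],"rotation":[0,0,-0.13],"fingers":1},{"dp":[-0.08,0.045,0],"rotation":[0,0,-0.26],"fingers":1},{"dp":[-0.12,0.07,0],"rotation":[0,0,-0.4],"fingers":1},{"dp":[-0.16,0.09,0],"rotation":[0,0,-0.53],"fingers":1},{"dp":[-0.2,0.11,0],"rotation":[0,0,-0.66],"fingers":1},{"dp":[-0.226,0.127,0],"rotation":[0,0,-0.763],"fingers":1},{"dp":[-0.226,0.127,0],"rotation":[0,0,-0.763],"fingers":1},{"dp":[-0.226,0.127,0.02],"rotation":[0,0,-0.763],"fingers":1},{"dp":[-0.226,0.127,0.05],"rotation":[0,0,-0.763],"fingers":1},{"dp":[-0.226,0.127,0.05],"rotation":[0,0,-0.763],"fingers":1},{"dp":[-0.226,0.127,0.05],"rotation":[0,0,-0.763],"fingers":1}]' 30
python3 - <<'E'
from h import *
s=arm.observe();M=R.from_rotvec(s["ee_rot"]).as_matrix();print(s["position"],s["force"],s["width"],np.degrees(np.arctan2(M[1,0],M[0,0])))
i=arm.get_image("side");crop("side",i,210,150,140,150,4,"pics/side5.png")
t=arm.get_image("top");crop("top",t,230,130,200,150,4,"pics/top5.png")
a=np.radians(4.4-60);e=np.array([np.cos(a),np.sin(a),0])*.035;c=np.array([.6097,.0265,.1])
print("exp bar top",(proj("top",[c+e,c-e])-[230,130])*4,"side",(proj("side",[c+e,c-e])-[210,150])*4,"tcp",(proj("side",[s["position"]])-[210,150])*4)
E
```

```text
clock: 9.22
position: [0.4877, -0.2034, 0.215]
ee_rot: [2.469, 1.94, -0.005]
force: [-0.1, -0.3, -0.1]
width: 0.003
[ 0.48772568 -0.20339203  0.21499947] [-0.08842886 -0.25283652 -0.06543138] 0.003055276114882148 76.33481586681658
exp bar top [[189.95491929 214.70515883]
 [ 96.64605635 280.945652  ]] side [[324.1972069  250.18251078]
 [245.68363972 211.58476769]] tcp [[232.88768428 409.5317175 ]]
```

View pics/side5.png

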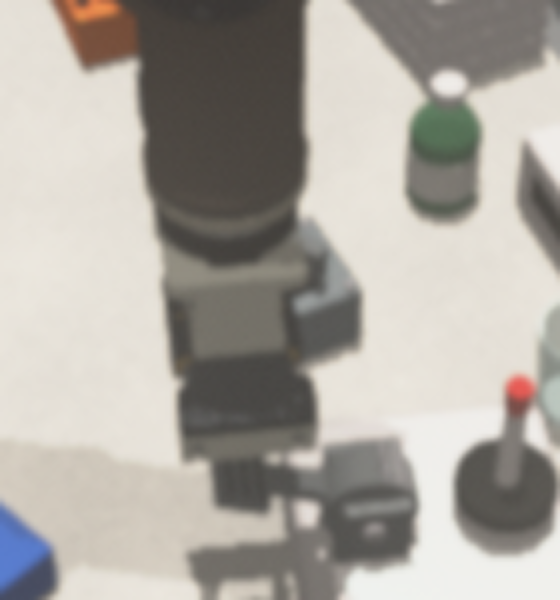

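View pics/top5.png

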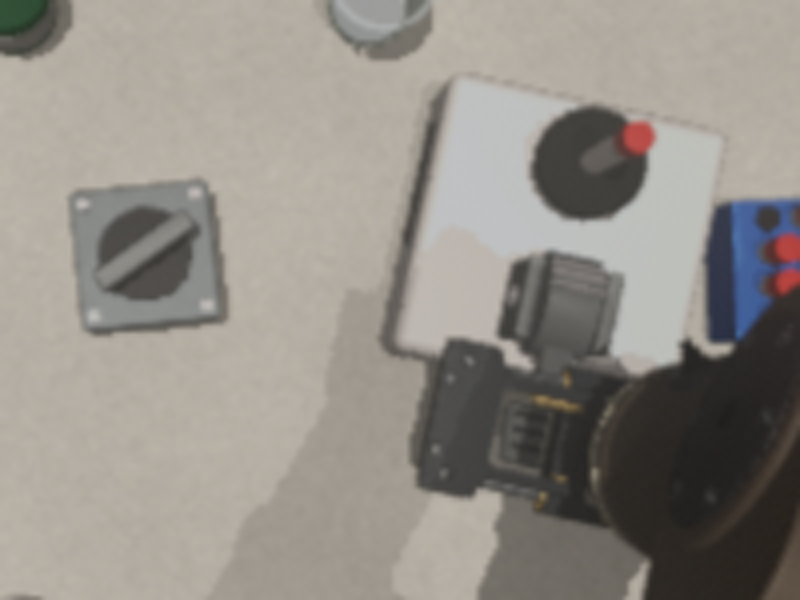

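The top view shows the bar from crop (97,281) to (190,215), exactly where the on stop predicts. The tool is above the paddle, with the paddle showing through the gripper at about (525,435). Now I press, in steps.

```bash
python3 -m pendant '[{"dp":[0,0,0.02],"rotation":[0,0,0],"fingers":1},{"dp":[0,0,0.04],"rotation":[0,0,0],"fingers":1},{"dp":[0,0,0.055],"rotation":[0,0,0],"fingers":1},{"dp":[0,0,0.06],"rotation":[0,0,0],"fingers":1},{"dp":[0,0,0.06],"rotation":[0,0,0],"fingers":1}]' 30
python3 -m pendant '[{"dp":[0,0,0.006],"rotation":[0,0,0],"fingers":1},{"dp":[0,0,0.012],"rotation":[0,0,0],"fingers":1},{"dp":[0,0,0.018],"rotation":[0,0,0],"fingers":1},{"dp":[0,0,0.024],"rotation":[0,0,0],"fingers":1},{"dp":[0,0,0.024],"rotation":[0,0,0],"fingers":1}]'
python3 -m pendant '[{"dp":[0,0,0.006],"rotation":[0,0,0],"fingers":1},{"dp":[0,0,0.012],"rotation":[0,0,0],"fingers":1},{"dp":[0,0,0.018],"rotation":[0,0,0],"fingers":1},{"dp":[0,0,0.02],"rotation":[0,0,0],"fingers":1},{"dp":[0,0,0.02],"rotation":[0,0,0],"fingers":1}]'
python3 - <<'E'
from h import *
i=arm.get_image("side");crop("side",i,230,220,100,90,6,"pics/side6.png")
E
```

```text
clock: 9.95
position: [0.4883, -0.2041, 0.156]
ee_rot: [2.468, 1.939, -0.003]
force: [-1.5, -0.2, 3.7]
width: 0.005
clock: 10.58
position: [0.4878, -0.2041, 0.1315]
ee_rot: [2.469, 1.94, -0.004]
force: [-3.1, 0.3, 4.2]
width: 0.002
clock: 11.2
position: [0.4881, -0.2042, 0.1114]
ee_rot: [2.468, 1.939, -0.004]
force: [-2.7, 0.6, 6.1]
width: 0.006
```

View pics/side6.png

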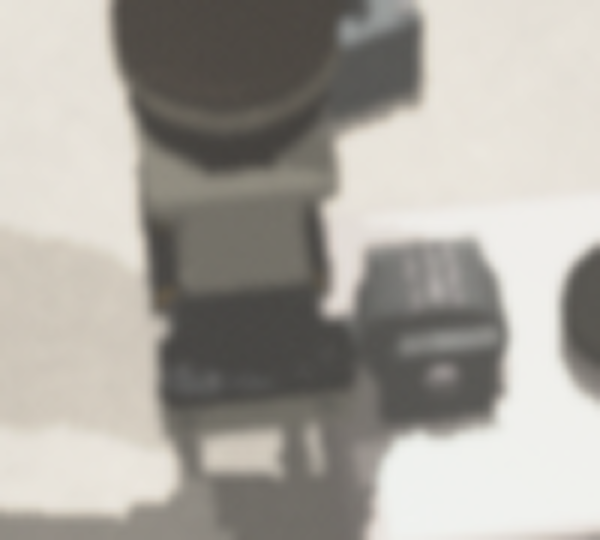

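```bash
for k in 1; do python3 -m pendant '[{"dp":[0,0,0.004],"rotation":[0,0,0],"fingers":1},{"dp":[0,0,0.004],"rotation":[0,0,0],"fingers":1}]'; python3 -m pendant '[{"dp":[0,0,0.002],"rotation":[0,0,0],"fingers":1},{"dp":[0,0,0.002],"rotation":[0,0,0],"fingers":1}]'; python3 -m pendant '[{"dp":[0,0,0.002],"rotation":[0,0,0],"fingers":1},{"dp":[0,0,0.002],"rotation":[0,0,0],"fingers":1}]'; python3 -m pendant '[{"dp":[0,0,0.002],"rotation":[0,0,0],"fingers":1},{"dp":[0,0,0.002],"rotation":[0,0,0],"fingers":1}]';python3 -m pendant '[{"dp":[0,0,0.002],"rotation":[0,0,0],"fingers":1},{"dp":[0,0,0.002],"rotation":[0,0,0],"fingers":1}]';  done | grep -E "pos|force"
```

```text
position: [0.4885, -0.2043, 0.1074]
force: [-2.1, 0.9, 4.7]
position: [0.4887, -0.2044, 0.1054]
force: [-0.5, 0.9, 3.6]
position: [0.4891, -0.2045, 0.1034]
force: [-0.3, 0.4, 2.8]
position: [0.4894, -0.2045, 0.1014]
force: [1.4, -0.0, 4.5]
position: [0.4898, -0.2047, 0.0995]
force: [0.6, 0.1, 5.4]
```

```bash
python3 -m pendant '[{"dp":[0,0,0.001],"rotation":[0,0,0],"fingers":1},{"dp":[0,0,0.001],"rotation":[0,0,0],"fingers":1},{"dp":[0,0,0.001],"rotation":[0,0,0],"fingers":1},{"dp":[0,0,0.001],"rotation":[0,0,0],"fingers":1}]'
python3 - <<'E'
from h import *
i=arm.get_image("side");crop("side",i,230,220,100,90,7,"pics/side7.png")
i=arm.get_image("top");crop("top",i,230,130,200,150,4,"pics/top7.png")
yaw=-.2385;Mz=R.from_euler('z',yaw).as_matrix();ax=np.array([.6122,-.2327,0])+Mz@[-.047,-.002,.118]
for d in(.5,.65,.75,.85):
    f=d-.4; B=Mz@R.from_euler('y',-f).as_matrix()
    pts=[ax+B@np.array([-.088+sx*.018,sy*.026,sz]) for sx in(-1,1) for sy in(-1,) for sz in(.006,-.006)]
    print(d,((proj("side",pts)-[230,220])*7).round().tolist(), "tip z",ax[2]+(B@[-.088,0,.006])[2])
E
```

```text
clock: 13.0
position: [0.4901, -0.2047, 0.0986]
ee_rot: [2.466, 1.938, -0.001]
force: [-0.1, 0.4, 5.4]
width: 0.005
0.5 [[212.0, 472.0], [216.0, 491.0], [312.0, 456.0], [315.0, 474.0]] tip z 0.11518468432674726
0.65 [[218.0, 497.0], [227.0, 514.0], [315.0, 472.0], [323.0, 490.0]] tip z 0.10204192611586584
0.75 [[226.0, 512.0], [238.0, 528.0], [319.0, 483.0], [330.0, 499.0]] tip z 0.09346122922100454
0.85 [[237.0, 527.0], [252.0, 541.0], [325.0, 493.0], [340.0, 508.0]] tip z 0.08512571561232779
```

View pics/side7.png

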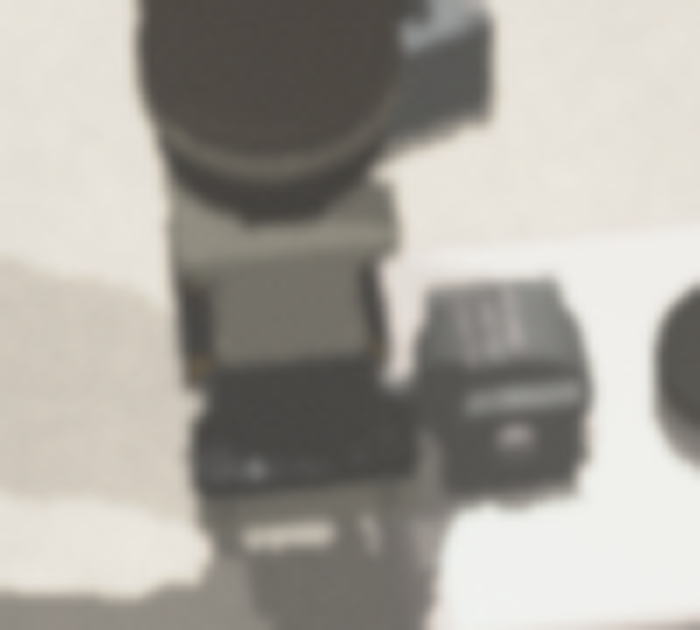

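View pics/top7.png

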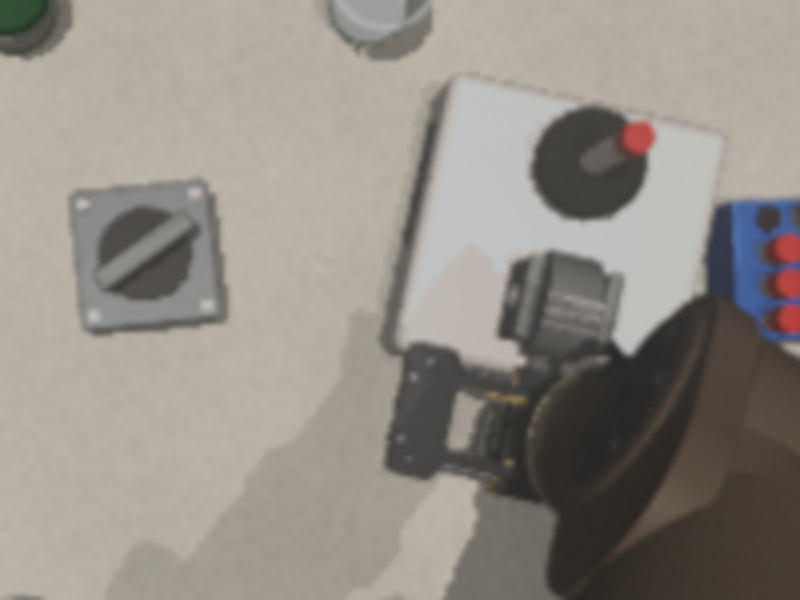

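```bash
python3 - <<'E'
from h import *
a=cv2.imread("pics/top0.png");b=arm.get_image("top");cv2.imwrite("pics/top8.png",b)
x0,y0=350,185
f=lambda i:cv2.resize(i[y0:y0+40,x0:x0+40],None,fx=9,fy=9,interpolation=cv2.INTER_CUBIC)
cv2.imwrite("pics/drum.png",np.hstack([f(a),f(b)]))
yaw=-.2385;Mz=R.from_euler('z',yaw).as_matrix();ax=np.array([.6122,-.2327,0])+Mz@[-.047,-.002,.118]
for th in np.arange(-.6,1.6,.1):
    p=ax+Mz@np.array([.032*np.sin(th),0,.032*np.cos(th)]);print(round(th,2),((proj("top",[p])[0]-[x0,y0]+.5)*9-.5).round(1))
s=arm.observe();print(s["clock"],s["position"],s["force"])
E
```

```text
-0.6 [196.7 269.3]
-0.5 [200.5 258.8]
-0.4 [204.2 247.7]
-0.3 [207.7 236.2]
-0.2 [211.  224.4]
-0.1 [214.  212.3]
-0.0 [216.8 200.2]
0.1 [219.2 188.1]
0.2 [221.2 176.3]
0.3 [222.9 164.8]
0.4 [224.2 153.7]
0.5 [225.1 143.2]
0.6 [225.6 133.4]
0.7 [225.7 124.4]
0.8 [225.4 116.3]
0.9 [224.6 109.1]
1.0 [223.5 103. ]
1.1 [222.   97.9]
1.2 [220.1  94. ]
1.3 [217.9  91.2]
1.4 [215.4  89.6]
1.5 [212.6  89.2]
13.15 [ 0.49009655 -0.20474049  0.09865713] [0.24492808 0.9257564  5.8625045 ]
```

View pics/drum.png

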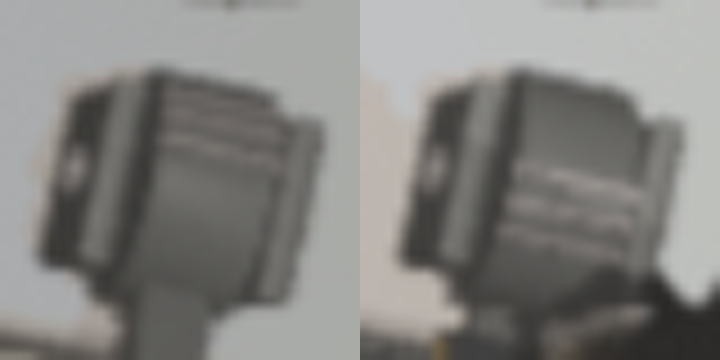

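The drum's three marks have turned about 0.78 rad. Tip-height geometry gives 0.76, and the force is 5.4–5.9 N, so the paddle is at the third notch. One last check on the bystanders and on whether the hold is steady.

```bash
python3 -m pendant '[{"dp":[0,0,0],"rotation":[0,0,0],"fingers":1},{"dp":[0,0,0],"rotation":[0,0,0],"fingers":1},{"dp":[0,0,0],"rotation":[0,0,0],"fingers":1},{"dp":[0,0,0],"rotation":[0,0,0],"fingers":1}]'
python3 -c "
from h import *
cv2.imwrite('pics/top9.png',arm.get_image('top'));s=arm.observe();print(s['position'],s['force'])"
```

```text
clock: 13.65
position: [0.4901, -0.2048, 0.0987]
ee_rot: [2.466, 1.938, -0.001]
force: [-0.1, 0.7, 6.2]
width: 0.005
[ 0.49007269 -0.20476605  0.09868939] [0.28393284 0.93914517 5.09275304]
```

View pics/top9.png

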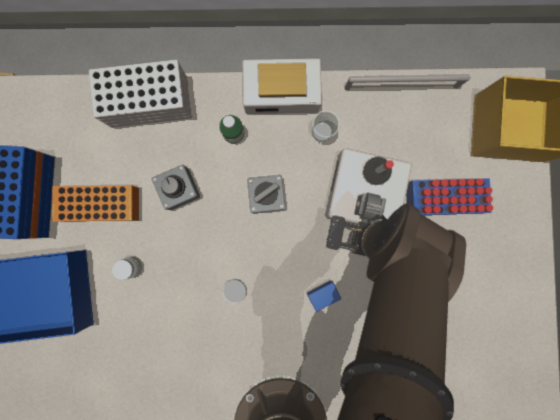

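The knob box at (176,187), both racks, bottle, dish, box, beaker and jar are all where they were. The bar at (266,192) is at its on stop, and the hold is steady.

```bash
python3 -c "
from cell import arm
print(arm.sign_off())"
```

```text
the job is handed in; nothing more can be done
None
```

The isolator is switched on, the paddle is held down at its third notch, and the job is handed in at about 13.7 s.

- **Isolator:** I gripped the bar and turned it clockwise about 62° until it met the stop, with about 0.6 N m of reaction. After I let go, the top view showed the bar where the 60° on stop predicts.
- **Paddle:** I pressed it only after the isolator was on, using closed fingers from above, and I was still pressing at hand-in.
    - Tip height puts the lever at about 0.76 rad and the drum marks at about 0.78 rad. The third notch is at 0.75 rad and the end stop at 0.85 rad.
    - The holding force was steady at about 5–6 N.
    - The side view could not confirm the angle, because the gripper hides the paddle.
- **Everything else:** in the last top picture, the round knob and the other objects look unmoved.

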